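Line up the parcels by height on the pickup shelf

ROBOT

A 6-joint arm with a two-finger parallel gripper is mounted at the origin on the work surface. World frame = base frame: x ahead of the robot, y to its left, z up, the work surface at z = 0. Lengths are in m, angles in rad, forces in N, time in s.
With the tool pointing down it reaches from about 0.35 to 0.95 m from the base axis. Payload 17.4 kg.
Tool frame: the origin (TCP) lies between the finger pads; the fingertips stand 17 mm ahead of it and the grasp point (between the pads) lies 2 mm behind it; z points along the fingers, y is the direction in which the jaws open and shut (so a half turn about z gives the same grasp; the last joint's range is limited). The gripper opens to 93 mm and grips with 3 to 60 N. Pads are 15 mm wide; open, the fingers measure 128 mm over their backs; the gripper's body (75 mm by 188 mm) begins 65 mm behind the grasp point.
Start: joints at [1.194, 0.116, 1.442, -0, 1.584, -0.038], TCP at [0.224, 0.637, 0.236] pointing down, gripper open.
Joint ranges: [-2.83, 2.83], [-0.83, 2.19], [0.07, 2.5], [-1.14, 4.28], [0.01, 3], [-2.97, 2.97]. Speed limits (rad/s): [1.89, 1.89, 2.22, 3.14, 3.14, 3.14].

INTERFACE

Orientations are given as a unit quaternion [w, x, y, z].
In Python, from cell import manip, set_gripper, solver, telemetry, imaging, workorder gives the robot as it stands. Calls block until the motion is done:
- manip.goto(position, orientation): joint-space move of the TCP to a pose.
- manip.move_linear(position, frame=None, vel=0.15): straight line of the TCP; frame=None keeps the orientation; vel is the mean speed in m/s.
- manip.set_joints(angles): joint-space move.
- set_gripper(opening, effort=None): opening from 0.0 (shut) to 1.0 (fully open); effort is the grip in N (None keeps the last); returns when the fingers have stopped.
- manip.pause(seconds).
- solver.solve_ik(position, orientation): joint angles nearest the present ones, or None.
- telemetry.read_state(): the state.
- imaging.get_image(name): name is "scene" or "top" or "wrist"; returns a dict with "frame" (480x640x3 uint8, blue, green, red), "fovy" (degrees; the focal length in pixels is half the picture's height over the tangent of half this angle, whatever the lens; pixels are square), "cx", "cy" (the principal point, pixels), "rvec" (rotation vector, rad) and "tvec" (3), from world to camera coordinates, as OpenCV has them; the wrist camera has in their place "T_tool_cam" (4x4, takes a point from camera to tool coordinates, whose origin is the TCP and whose axes are the flange's). Camera axes: x right, y down, z forward; pixel columns grow to the right and rows downward; lengths in m; the calibration is good to about 2 mm. A picture is of the moment at which its call begins: read the wrist's pose just before it. There is no depth.
A pose or a line that the arm cannot do raises manip.Unreachable and nothing moves.
- workorder.hand_in(): hands the job in, once; it reports no verdict.
Trained networks look in the newest picture that a camera, given by its name, has taken for a name from the list of things; names that differ only in an ending like _2 or _b are one class to them, and where a whole thing is asked for, a point or a joint stands for the part that bears it (a point fixed in the world has none). Each returns a list of dicts, best first, with "score" (0 to 1); they miss things now and then, are a little off and sometimes report something else, mostly with a low value. They report only what shows in the picture. A call takes as long as a camera call. They do not tell look-alikes from the thing itself.
- imaging.search_frame(camera, thing): "location" ([column, row] as shares, 0 to 1, of the picture: columns of its width, rows of its height, amid what is visible of it).
The state is a dict: "t": time; "qpos": joint angles; "dq": joint speeds; "effort": joint torques, N m; "tool_pos": TCP position; "orientation": TCP orientation; "force": force on the tool from outside, world axes, zero at the start; "moment": the same for the moment, N m; "grip_width": opening from 0.0 (shut) to 1.0 (fully open).
Only numpy, scipy, OpenCV 4.12 (cv2) and the standard library are available. Lean on these libraries where they do the work, as an engineer would, in place of code of your own. Each camera call takes 0.05 s, during which the arm holds its last target. There are 200 camera calls.

TASK

Line up the four small brown cartons on the four dark mats of the white shelf board in order of height, one to a mat: the tallest on the mat beside the tall steel bookend, then down step by step to the shortest at the other end. Stand each carton upright as it is now, centred on its mat and squared up with the board, without tipping any carton over on the way.

Things in the scene. Friction and masses are not known exactly. Their poses are not given: they have to be found in the camera images.
- carton_105: The tallest of the four small brown cardboard cartons standing loose on the table: a rigid closed box 52 mm along its x, 48 mm along its y and 105 mm tall, with a tape strip and a blank white label. Origin: centre of its underside; z up. At the start it stands upright on the table (surface at z = 0), its x axis within about 0.6 rad of world x, 80 to 240 g. Low loose office things (up to 16 mm high) may lie between the cartons.
- carton_85: The second tallest of the four small brown cardboard cartons standing loose on the table: a rigid closed box 60 mm along its x, 54 mm along its y and 85 mm tall, with a tape strip and a blank white label. Origin: centre of its underside; z up. At the start it stands upright on the table (surface at z = 0), its x axis within about 0.6 rad of world x, 80 to 240 g. Low loose office things (up to 16 mm high) may lie between the cartons.
- carton_65: The second shortest of the four small brown cardboard cartons standing loose on the table: a rigid closed box 50 mm along its x, 46 mm along its y and 65 mm tall, with a tape strip and a blank white label. Origin: centre of its underside; z up. At the start it stands upright on the table (surface at z = 0), its x axis within about 0.6 rad of world x, 80 to 240 g. Low loose office things (up to 16 mm high) may lie between the cartons.
- carton_45: The shortest of the four small brown cardboard cartons standing loose on the table: a rigid closed box 62 mm along its x, 56 mm along its y and 45 mm tall, with a tape strip and a blank white label. Origin: centre of its underside; z up. At the start it stands upright on the table (surface at z = 0), its x axis within about 0.6 rad of world x, 80 to 240 g. Low loose office things (up to 16 mm high) may lie between the cartons.
- bay_a: The first of four alike dark square mats in a row (bay_a, bay_b, bay_c, bay_d from the board's +y end to its -y end, about 88 mm apart), each 76 x 76 mm and flush with the top of a fixed white shelf board 420 mm long, 110 mm deep and 12 mm thick that lies on the table. Origin: centre of the mat, at the surface on which a carton stands (z = 12 mm). Its y axis runs along the row towards bay_a, its x axis across the row, away from the robot.
- bay_b: The second of four alike dark square mats in a row (bay_a, bay_b, bay_c, bay_d from the board's +y end to its -y end, about 88 mm apart), each 76 x 76 mm and flush with the top of a fixed white shelf board 420 mm long, 110 mm deep and 12 mm thick that lies on the table. Origin: centre of the mat, at the surface on which a carton stands (z = 12 mm). Its y axis runs along the row towards bay_a, its x axis across the row, away from the robot.
- bay_c: The third of four alike dark square mats in a row (bay_a, bay_b, bay_c, bay_d from the board's +y end to its -y end, about 88 mm apart), each 76 x 76 mm and flush with the top of a fixed white shelf board 420 mm long, 110 mm deep and 12 mm thick that lies on the table. Origin: centre of the mat, at the surface on which a carton stands (z = 12 mm). Its y axis runs along the row towards bay_a, its x axis across the row, away from the robot.
- bay_d: The last of four alike dark square mats in a row (bay_a, bay_b, bay_c, bay_d from the board's +y end to its -y end, about 88 mm apart), each 76 x 76 mm and flush with the top of a fixed white shelf board 420 mm long, 110 mm deep and 12 mm thick that lies on the table. Origin: centre of the mat, at the surface on which a carton stands (z = 12 mm). Its y axis runs along the row towards bay_a, its x axis across the row, away from the robot.
- bookend: Fixed upright dark steel plate, 90 mm tall, 90 mm across the row and 6 mm thick (22 mm at its foot), standing on the board at one end of the row, about 65 mm beyond the centre of the end mat: at some starts beside bay_a, at others beside bay_d. The opposite end has only a low grey lip 14 mm high. Origin: centre of its foot, on the board's top; its thin direction (y) lies along the row.
Mind the look-alikes: they are no part of the job. What is shaped like the carton_105 but blue is not meant.

How it is judged:
By the outcome, as a careful person would: the job done as asked, in the order asked, and still so for the second after the job is handed in, with the robot touching nothing.
It also fails if it takes over 120 s, if anything falls off the work surface, if the arm or the gripper's body presses on something with over 40 N, if the wrist force passes 120 N, or if a joint passes its speed limit or range.

## Working session

There is one attempt and no reset: what is moved stays moved. The work goes in short steps, each a Python script; the robot and the scene stay as the last script left them, time stands still between calls to the robot, and variables do not carry over. Pictures are saved under pics/ and viewed, about 12 in all and at most 16, crops included, and the job is handed in when it is done.

```bash
ls; mkdir -p pics
python3 - <<'E'
from cell import *
import cv2
for n in ("scene","top"):
    d=imaging.get_image(n); cv2.imwrite(f"pics/{n}0.png",d["frame"])
    print(n,d["fovy"],d["cx"],d["cy"],d["rvec"],d["tvec"])
    for t in ("carton_105","carton_85","carton_65","carton_45","bay_a","bookend"):
        print(t,[(round(r["location"][0]*640),round(r["location"][1]*480),round(r["score"],2)) for r in imaging.search_frame(n,t)])
print(telemetry.read_state())
E
```

```text
pics
scene 48.13681846774013 311.61526486917563 240.04273924375084 [ 1.8814287   1.73628335 -0.61509045] [-0.0388959  -0.35066999  1.54236282]
carton_105 [(436, 210, 0.96), (270, 226, 0.88), (360, 229, 0.85), (162, 192, 0.84), (179, 230, 0.59)]
carton_85 [(436, 210, 0.96), (270, 226, 0.88), (360, 229, 0.85), (162, 192, 0.84), (179, 230, 0.59)]
carton_65 [(436, 210, 0.96), (270, 226, 0.88), (360, 229, 0.85), (162, 192, 0.84), (179, 230, 0.59)]
carton_45 [(436, 210, 0.96), (270, 226, 0.88), (360, 229, 0.85), (162, 192, 0.84), (179, 230, 0.59)]
bay_a [(322, 287, 0.85), (276, 292, 0.79), (364, 293, 0.65), (238, 291, 0.6)]
bookend [(203, 281, 0.86)]
top 42.519760508396715 313.9301310625979 233.50994376413976 [ 2.17204839 -2.12288411  0.11127851] [-0.01248741  0.4958554   1.15715294]
carton_105 [(465, 255, 0.98), (258, 252, 0.93), (494, 323, 0.8), (358, 184, 0.67), (154, 279, 0.62)]
carton_85 [(465, 255, 0.98), (258, 252, 0.93), (494, 323, 0.8), (358, 184, 0.67), (154, 279, 0.62)]
carton_65 [(465, 255, 0.98), (258, 252, 0.93), (494, 323, 0.8), (358, 184, 0.67), (154, 279, 0.62)]
carton_45 
[... 174 characters left out ...]
d [(434, 193, 0.75)]
{'t': 0.7, 'qpos': array([ 1.19417439e+00,  1.15998279e-01,  1.44160062e+00, -6.71233498e-06,
        1.58398583e+00, -3.78053506e-02]), 'dq': array([ 9.22019617e-04,  8.53510039e-04, -3.86860937e-04,  5.64341092e-05,
       -5.63838516e-04,  3.00268226e-04]), 'effort': array([ 1.44784346e-03, -7.20829654e+01, -6.22723031e+01,  7.82320322e-02,
        1.78558583e-02,  1.23741324e-04]), 'tool_pos': array([0.22436756, 0.63662905, 0.23564691]), 'orientation': array([4.09957714e-06, 1.68599185e-01, 9.85684693e-01, 3.18860074e-06]), 'force': array([-1.12057207, -0.2118905 , -0.18982326]), 'moment': array([0.02985153, 0.04022387, 0.03936517]), 'grip_width': 0.9986385948735778}
```

View pics/scene0.png

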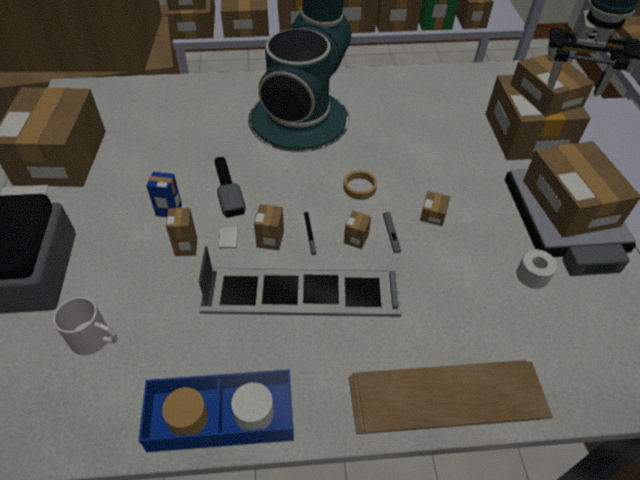

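View pics/top0.png

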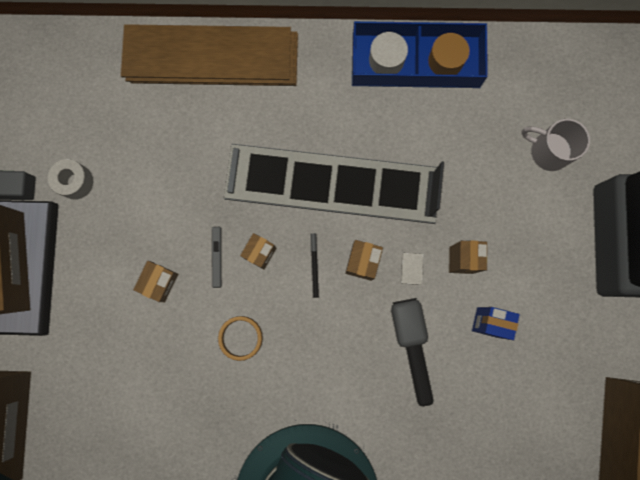

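The scene shows the bookend beside bay_d (-y end; scene 205,275, top 436,190).

Candidates in the top view:
- Brown (468,256): 105
- Brown (365,259): 85
- Brown (258,251): 65
- Brown (155,281): 45
- Blue (496,322): the look-alike, excluded

The big brown boxes at the table's sides are not meant either. Next I'll fit the box poses by silhouette.

```bash
cat > h.py <<'E'
import numpy as np, cv2
from scipy.optimize import minimize
DIM={"105":(.052,.048,.105),"85":(.060,.054,.085),"65":(.050,.046,.065),"45":(.062,.056,.045)}
def cam(d,T=None):
    """K,R,t world->camera"""
    f=240/np.tan(np.radians(d["fovy"])/2); K=np.array([[f,0,d["cx"]],[0,f,d["cy"]],[0,0,1]])
    if T is None: return K,cv2.Rodrigues(np.array(d["rvec"],float))[0],np.array(d["tvec"],float)
    M=np.linalg.inv(T@np.array(d["T_tool_cam"])); return K,M[:3,:3],M[:3,3]
def proj(C,P):
    K,R,t=C; q=(K@(R@np.atleast_2d(P).T+t[:,None])).T; return q[:,:2]/q[:,2:]
def unproj(C,px,z):
    K,R,t=C; r=R.T@np.linalg.solve(K,[px[0],px[1],1]); o=-R.T@t; return o+r*(z-o[2])/r[2]
def box(p,dim,z0=0):
    x,y,a=p; c,s=np.cos(a),np.sin(a); l,w,h=dim
    return np.array([[x+c*u*l/2-s*v*w/2,y+s*u*l/2+c*v*w/2,z0+k*h] for u in(-1,1) for v in(-1,1) for k in(0,1)])
def brown(img):
    h=cv2.cvtColor(img,cv2.COLOR_BGR2HSV)
    return ((h[...,0]<25)&(h[...,1]>85)&(h[...,2]>35)).astype(np.uint8)
def blob(img,px,r=15):
    """convex hull (as polygon) of the brown blob nearest px"""
    m=cv2.morphologyEx(brown(img),cv2.MORPH_OPEN,np.ones((3,3)))
    n,L,S,_=cv2.connectedComponentsWithStats(m)
    near=[i for i in range(1,n) if S[i,4]>15 and np.min(np.hypot(*(np.argwhere(L==i)-np.array(px)[::-1]).T))<r]
    pts=np.argwhere(np.isin(L,near))[:,::-1].astype(np.float32); return cv2.convexHull(pts)
def iou(A,B):
    i,_=cv2.intersectConvexConvex(A,B); u=cv2.contourArea(A)+cv2.contourArea(B)-i; return i/u
def fit(views,dim,p0,z0=0):
    """views: list of (camera, hull)"""
    def cost(p): return -sum(iou(cv2.convexHull(proj(C,box(p,dim,z0)).astype(np.float32)),H) for C,H in views)
    best=min((minimize(cost,[p0[0],p0[1],a],method="Nelder-Mead",options=dict(initial_simplex=np.array([p0[0],p0[1],a])+np.array([[0,0,0],[.01,0,0],[0,.01,0],[0,0,.15]]),xatol=1e-4,fatol=1e-5)) for a in p0[2]),key=lambda r:r.fun)
    return best.x,-best.fun/len(views)
E
cat > a.py <<'E'
from h import *
from cell import *
import json
t=imaging.get_image("top"); s=imaging.get_image("scene"); CT,CS=cam(t),cam(s)
A=np.linspace(-.6,.6,5); out={}
for n,pt,ps in (("105",(468,256),(180,230)),("85",(365,259),(270,226)),("65",(258,251),(358,229)),("45",(155,281),(434,209))):
    HT,HS=blob(t["frame"],pt),blob(s["frame"],ps)
    g=unproj(CT,pt,DIM[n][2]*.6); p,q=fit([(CT,HT),(CS,HS)],DIM[n],(g[0],g[1],A)); pt_,q1=fit([(CT,HT)],DIM[n],(g[0],g[1],A))
    print(n,p.round(4),round(q,3),"top only",pt_.round(4),round(q1,3)); out[n]=p.tolist()
    alt={k:round(fit([(CT,HT),(CS,HS)],DIM[k],(g[0],g[1],A))[1],3) for k in DIM if k!=n}; print("  other sizes",alt)
for C,d,c in ((CT,t,[(267,174),(311,182),(356,186),(400,189)]),(CS,s,[(364,292),(321,289),(280,290),(239,290)])):
    m=(cv2.cvtColor(d["frame"],cv2.COLOR_BGR2GRAY)<45).astype(np.uint8); n,L,S,_=cv2.connectedComponentsWithStats(m,connectivity=4)
    P=[]
    for k in c:
        i=L[k[1],k[0]]; r=cv2.minAreaRect(np.argwhere(L==i)[:,::-1].astype(np.float32))
        q=cv2.approxPolyN(cv2.convexHull(np.argwhere(L==i)[:,::-1].astype(np.int32)),4)[0]
        W=np.array([unproj(C,x,.012) for x in q]); P.append(W.mean(0)); print(S[i,4],P[-1].round(4), np.linalg.norm(W-np.roll(W,1,0),axis=1).round(3))
    P=np.array(P); v=P[0]-P[3]; print("row dir yaw",np.arctan2(-v[0],v[1]),"len/3",np.linalg.norm(v)/3)
    out.setdefault("bays",[]).append(P.tolist())
json.dump(out,open("est.json","w"))
E
python3 a.py
```

```text
105 [ 0.4543 -0.2888  0.1212] 0.872 top only [ 0.4541 -0.2867  0.0967] 0.84
  other sizes {'85': np.float64(0.793), '65': np.float64(0.773), '45': np.float64(0.679)}
85 [ 0.4461 -0.0956 -0.1066] 0.859 top only [ 0.4456 -0.0957 -0.288 ] 0.84
  other sizes {'105': np.float64(0.862), '65': np.float64(0.788), '45': np.float64(0.754)}
65 [ 0.4599  0.1048 -0.3198] 0.735 top only [ 0.4588  0.1045 -0.5472] 0.734
  other sizes {'105': np.float64(0.551), '85': np.float64(0.508), '45': np.float64(0.585)}
45 [ 0.3966  0.3009 -0.3831] 0.829 top only [ 0.3971  0.3017 -0.3455] 0.893
  other sizes {'105': np.float64(0.656), '85': np.float64(0.667), '65': np.float64(0.8)}
1302 [0.6159 0.0963 0.012 ] [0.073 0.072 0.071 0.072]
1317 [0.601  0.0081 0.012 ] [0.073 0.073 0.073 0.072]
1328 [ 0.5967 -0.0789  0.012 ] [0.073 0.073 0.073 0.072]
1335 [ 0.5914 -0.166   0.012 ] [0.073 0.071 0.073 0.072]
row dir yaw -0.09292494751378019 len/3 0.08781281451882907
943 [0.6156 0.0962 0.012 ] [0.071 0.069 0.072 0.069]
938 [0.601  0.0079 0.012 ] [0.07  0.069 0.07  0.072]
946 [ 0.5969 -0.0787  0.012 ] [0.07  0.071 0.07  0.074]
934 [ 0.592  -0.1661  0.012 ] [0.069 0.073 0.072 0.072]
row dir yaw -0.08983225642862858 len/3 0.0877751786816298
```

```bash
cat >> h.py <<'E'
from cell import *
from scipy.spatial.transform import Rotation as Ro
def ori(yaw): a=(yaw+np.pi/2)/2; return [0,np.cos(a),np.sin(a),0]   # tool y at angle yaw from world x
def look():
    st=telemetry.read_state(); d=imaging.get_image("wrist"); w,x,y,z=st["orientation"]
    T=np.eye(4); T[:3,:3]=Ro.from_quat([x,y,z,w]).as_matrix(); T[:3,3]=st["tool_pos"]; return d["frame"],cam(d,T)
E
python3 - <<'E'
from h import *
import pickle
print(imaging.get_image("wrist")["T_tool_cam"].round(3), imaging.get_image("wrist")["fovy"])
V={}
for n,p in dict(c45=(.397,.301),c65=(.459,.105),bays=(.55,-.035),c85=(.446,-.096),c105=(.454,-.288)).items():
    manip.goto([p[0],p[1],.30],ori(0)); V[n]=look(); print(n,telemetry.read_state()["t"])
pickle.dump(V,open("v.pkl","wb"))
k=list(V); I=[cv2.resize(V[n][0],(400,300)) for n in ("c45","c65","c85","c105")]
cv2.imwrite("pics/w1.png",np.vstack([np.hstack(I[:2]),np.hstack(I[2:])])); cv2.imwrite("pics/bays.png",V["bays"][0])
E
```

```text
[[ 0.    -0.965 -0.262  0.072]
 [ 1.     0.001 -0.    -0.001]
 [ 0.    -0.262  0.965 -0.148]
 [ 0.     0.     0.     1.   ]] 62.149419744420115
c45 2.375
c65 3.2583
bays 4.0167
c85 4.6167
c105 5.4583
```

View pics/w1.png

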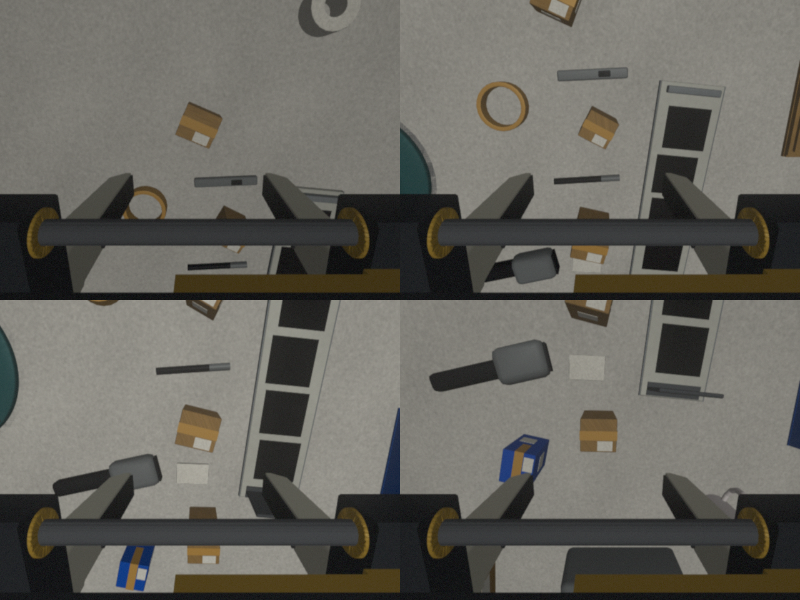

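View pics/bays.png

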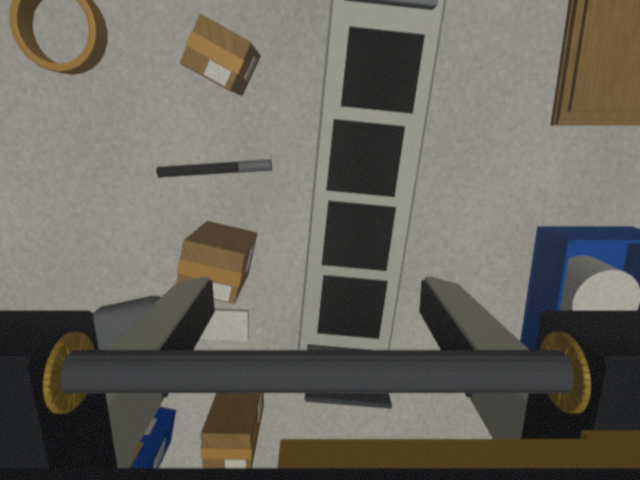

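Wrist views confirm four brown cartons with the blue look-alike near 105, and the mats are slightly staggered on the board (bay view px 383,70 / 365,158 / 358,235 / 352,306). Next I'll fit poses from these views.

```bash
cat > b.py <<'E'
from h import *
import pickle,json
V=pickle.load(open("v.pkl","rb")); E=json.load(open("est.json"))
def grab(img,px,r=60):
    m=np.full(img.shape[:2],cv2.GC_BGD,np.uint8); m[max(0,px[1]-r):px[1]+r,px[0]-r:px[0]+r]=cv2.GC_PR_BGD
    hsv=cv2.cvtColor(img,cv2.COLOR_BGR2HSV); roi=m==cv2.GC_PR_BGD
    m[roi&(hsv[...,1]>70)&(hsv[...,0]<25)]=cv2.GC_PR_FGD
    cv2.grabCut(img,m,None,np.zeros((1,65)),np.zeros((1,65)),3,cv2.GC_INIT_WITH_MASK)
    f=((m==1)|(m==3)).astype(np.uint8); f=cv2.morphologyEx(f,cv2.MORPH_OPEN,np.ones((3,3)))
    n,L,S,_=cv2.connectedComponentsWithStats(f); i=1+np.argmax(S[1:,4]); return cv2.convexHull(np.argwhere(L==i)[:,::-1].astype(np.float32))
if __name__=="__main__":
    I=[];out={}
    for n in ("45","65","85","105"):
        f,C=V["c"+n]; px=tuple(int(v) for v in (318,205)); H=grab(f,px)
        p,q=fit([(C,H)],DIM[n],(E[n][0],E[n][1],np.linspace(-.6,.6,5))); print(n,p.round(4),round(q,3)); out[n]=p.tolist()
        g=f.copy(); cv2.polylines(g,[H.astype(np.int32)],True,(0,255,0)); B=proj(C,box(p,DIM[n])).astype(int)
        for a,b in ((0,1),(2,3),(4,5),(6,7),(1,3),(3,7),(7,5),(5,1),(0,2),(2,6),(6,4),(4,0)): cv2.line(g,B[a].tolist(),B[b].tolist(),(0,0,255))
        I.append(cv2.resize(g[125:285,218:418],(400,300)))
    cv2.imwrite("pics/fit1.png",np.vstack([np.hstack(I[:2]),np.hstack(I[2:])]))
    f,C=V["bays"]; gs=cv2.cvtColor(f,cv2.COLOR_BGR2GRAY)
    n,L,S,_=cv2.connectedComponentsWithStats((gs<60).astype(np.uint8),connectivity=4); P=[]
    for k in ((383,70),(365,158),(358,235),(352,306)):
        q=cv2.approxPolyN(cv2.convexHull(np.argwhere(L==L[k[1],k[0]])[:,::-1].astype(np.int32)),4)[0]
        W=np.array([unproj(C,x,.012) for x in q]); c=W.mean(0); e=np.roll(W,-1,0)-W; yaw=((np.degrees(np.arctan2(e[:,1],e[:,0]))+45)%90-45)
        P.append(c.tolist()); print(c.round(4),np.linalg.norm(e,axis=1).round(3),yaw.round(1))
    # board long edges
    out["bays"]=P; json.dump(out,open("est2.json","w"))
E
python3 b.py
```

```text
45 [ 0.3978  0.3002 -0.4011] 0.98
65 [ 0.4598  0.1033 -0.4909] 0.967
85 [ 0.4459 -0.0969 -0.2398] 0.969
105 [ 0.455  -0.2897 -0.0085] 0.958
[0.6162 0.0946 0.012 ] [0.075 0.074 0.073 0.074] [-5.3 -5.9 -5.6 -4.9]
[0.6017 0.0064 0.012 ] [0.073 0.073 0.074 0.075] [-6.  -5.3 -4.6 -6. ]
[ 0.5969 -0.0802  0.012 ] [0.073 0.074 0.074 0.072] [-4.7 -5.7 -6.1 -6.2]
[ 0.5916 -0.1677  0.012 ] [0.075 0.074 0.073 0.074] [-6.2 -6.2 -5.8 -4.8]
```

View pics/fit1.png

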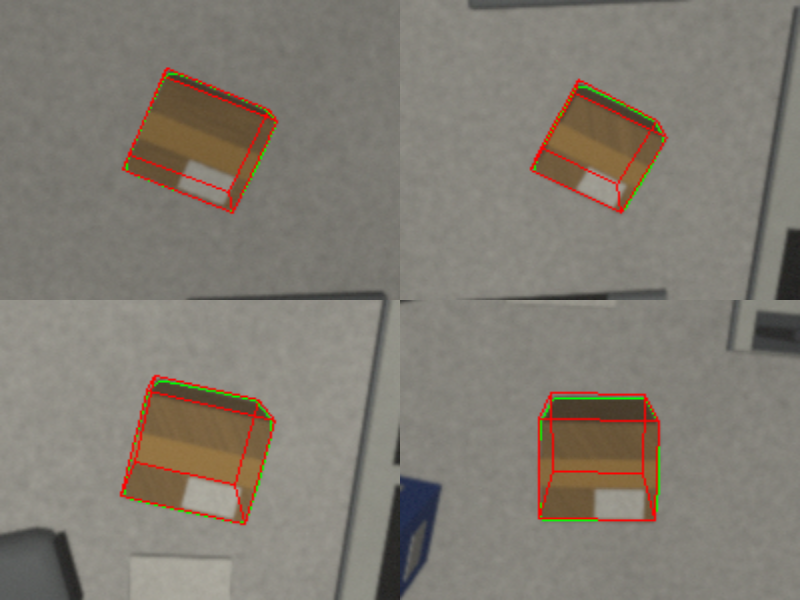

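```bash
cat > p.py <<'E'
from h import *
import json,sys
E=json.load(open("est2.json")); YB=-.096
G={"105":.065,"85":.055,"65":.042,"45":.026}; BAY={"105":3,"85":2,"65":1,"45":0}
def st(): s=telemetry.read_state(); return round(s["t"],2),np.round(s["tool_pos"],4),np.round(s["force"],1),round(s["grip_width"]*93,1)
def pickplace(n):
    x,y,a=E[n]; g=G[n]; bx,by,_=E["bays"][BAY[n]]; hi=g+.15
    set_gripper(1.0,20); manip.goto([x,y,max(hi,.2)],ori(a)); manip.move_linear([x,y,g],vel=.12); print("at",st())
    set_gripper(0.0,20); print("grip",st())
    manip.move_linear([x,y,hi],vel=.15); print("lift",st())
    manip.move_linear([bx,by,hi],ori(YB),vel=.2); manip.move_linear([bx,by,g+.03],vel=.12); manip.move_linear([bx,by,g+.0135],vel=.03); print("down",st())
    set_gripper(1.0); manip.pause(.2); print("open",st()); manip.move_linear([bx,by,max(hi,.25)],vel=.15)
for n in sys.argv[1:]: print(n); pickplace(n)
f,C=look(); manip.goto([.55,-.035,.32],ori(0)); f,C=look(); cv2.imwrite(f"pics/after_{n}.png",f); print(st())
E
python3 p.py 105
```

```text
105
at (7.51, array([ 0.4553, -0.2899,  0.0658]), array([0.8, 0.2, 0.4]), 92.9)
grip (8.23, array([ 0.455 , -0.2897,  0.065 ]), array([ 0.6, -0.3,  0.6]), 52.0)
lift (9.38, array([ 0.4547, -0.2895,  0.2139]), array([ 1.1, -0.1, -1.1]), 52.3)
down (12.3, array([ 0.5917, -0.1677,  0.0786]), array([-0.5, -0.1, -1.5]), 51.9)
open (13.33, array([ 0.5916, -0.1677,  0.0785]), array([-0.7,  0.7,  1. ]), 92.7)
(15.39, array([ 0.5501, -0.0355,  0.3189]), array([ 0.1, -0. ,  0.4]), 93.1)
```

View pics/after_105.png

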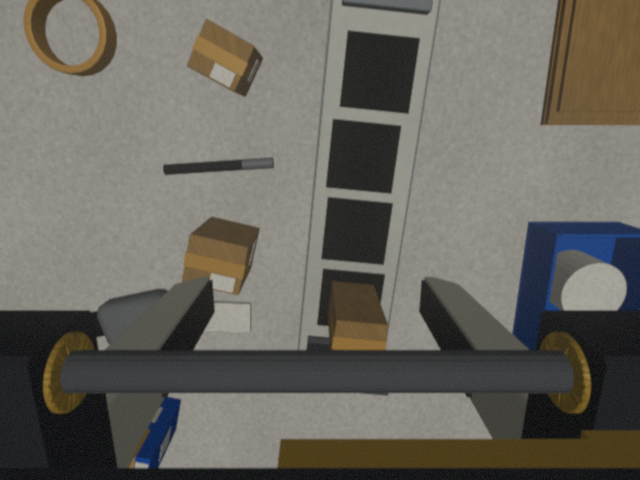

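Carton_105 stands upright on bay_d (px 357,315). The grip width and forces are fine, so I'll do the rest.

```bash
python3 p.py 85 65 45
python3 - <<'E'
from h import *
import json
from b import grab
E=json.load(open("est2.json")); V=[]; I=[]
for n,b in (("105",3),("85",2),("65",1),("45",0)):
    x,y,_=E["bays"][b]; manip.goto([x,y,.33],ori(-.096)); f,C=look()
    px=proj(C,[x,y,.012+DIM[n][2]*.6])[0].astype(int)
    H=grab(f,tuple(px.tolist()),50); p,q=fit([(C,H)],DIM[n],(x,y,[-.096]),.012)
    # mat: visible dark pixels hull
    print(n,p.round(4),round(q,3),"off from mat (board axes, mm)",(1000*np.array([[np.cos(.096),-np.sin(.096)],[np.sin(.096),np.cos(.096)]])@(p[:2]-[x,y])).round(1),"yaw err deg",round(np.degrees(p[2]+.096),1))
    I.append(cv2.resize(f[60:300,160:480],(400,300)))
cv2.imwrite("pics/final_w.png",np.vstack([np.hstack(I[:2]),np.hstack(I[2:])]))
manip.goto([.3,.5,.35],ori(1)); s=imaging.get_image("scene")["frame"]; t=imaging.get_image("top")["frame"]
cv2.imwrite("pics/final_s.png",np.vstack([cv2.resize(s[190:330,180:420],(700,300),interpolation=3),cv2.resize(t[130:240,215:455],(700,300),interpolation=3)])); print(telemetry.read_state()["t"])
E
```

```text
85
at (17.72, array([ 0.4463, -0.097 ,  0.0557]), array([ 1. , -0.7, -0.3]), 92.9)
grip (18.34, array([ 0.446 , -0.0969,  0.0551]), array([-0.5,  0.1,  1.7]), 59.8)
lift (19.49, array([ 0.4456, -0.0968,  0.2039]), array([-0.1,  0.8, -2.8]), 60.0)
down (22.25, array([ 0.5969, -0.0802,  0.0685]), array([-0.6, -0.9, -2.7]), 59.8)
open (23.18, array([ 0.5969, -0.0802,  0.0685]), array([-0.8, -0.5,  0.5]), 92.8)
65
at (27.16, array([0.4602, 0.1033, 0.0427]), array([-1. , -0.4,  0.5]), 92.7)
grip (27.91, array([0.4598, 0.1033, 0.042 ]), array([-0.1,  0.3, -0.2]), 49.7)
lift (29.06, array([0.4595, 0.1032, 0.1909]), array([ 0.4,  0.3, -1.5]), 49.9)
down (31.92, array([0.6018, 0.0064, 0.0555]), array([-0.2, -0.6, -1.4]), 49.8)
open (32.98, array([0.6017, 0.0064, 0.0555]), array([ 0.1, -0.5, -1.9]), 93.2)
45
at (37.59, array([0.3981, 0.3004, 0.0267]), array([ 0. , -0.6,  0.7]), 93.5)
grip (38.19, array([0.3979, 0.3002, 0.0261]), array([-0.5, -0.4,  0.6]), 61.8)
lift (39.34, array([0.3975, 0.3   , 0.1749]), array([ 0.3, -0.7, -1.1]), 62.0)
down (42.84, array([0.6162, 0.0945, 0.0395]), array([-0.5, -0. , -1.2]), 61.8)
open (43.75, array([0.6162, 0.0945, 0.0395]), array([-0.2, -0.8,  0.8]), 92.8)
(46.09, array([ 0.5504, -0.0341,  0.3187]), array([ 0.2,  0.7, -0.2]), 92.9)
105 [ 0.5921 -0.1668 -0.0953] 0.948 off from mat (board axes, mm) [0.4 1. ] yaw err deg 0.0
85 [ 0.597  -0.0809 -0.1092] 0.844 off from mat (board axes, mm) [ 0.2 -0.7] yaw err deg -0.8
65 [ 0.602   0.0068 -0.0999] 0.832 off from mat (board axes, mm) [0.2 0.3] yaw err deg -0.2
45 [ 0.6162  0.0919 -0.1068] 0.883 off from mat (board axes, mm) [ 0.3 -2.7] yaw err deg -0.6
50.2083
```

View pics/final_w.png

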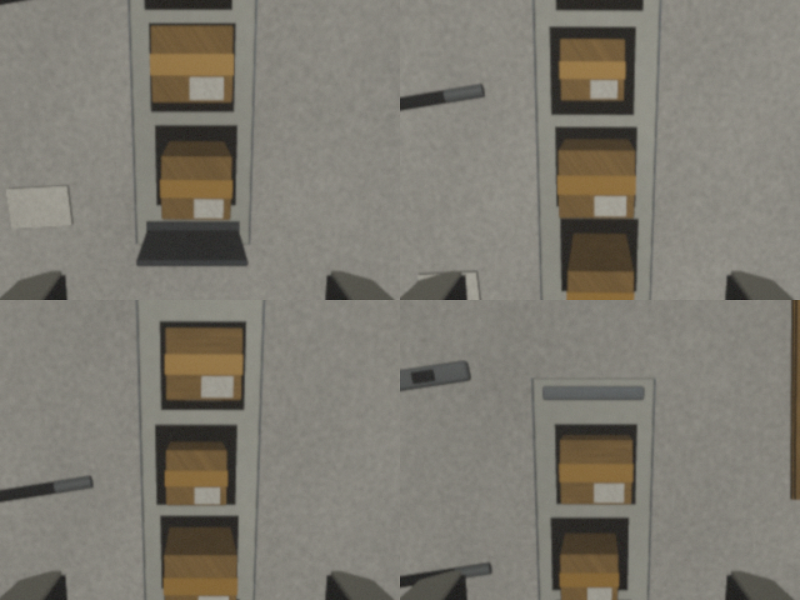

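View pics/final_s.png

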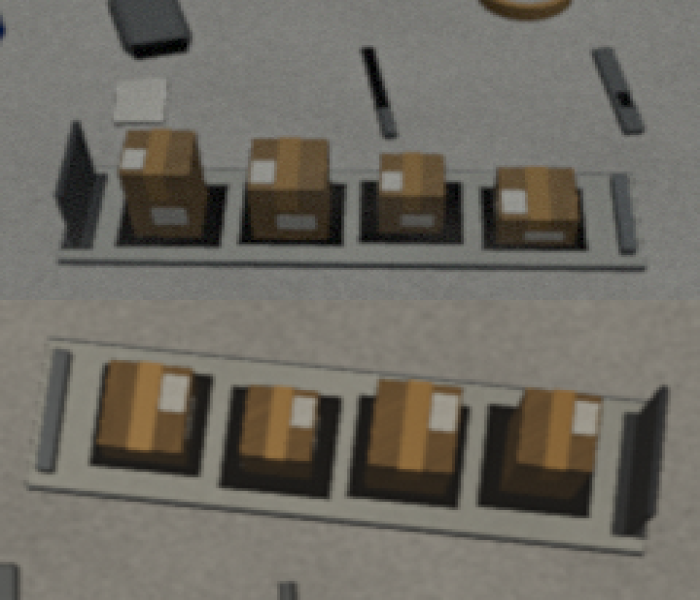

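The row looks right: 105, 85, 65, 45 from the bookend, all upright. I'll run one independent check of centring using the fixed cameras only.

Run:
```python
from h import *
from b import grab
import json
B=json.load(open("est.json"))["bays"]
for ci,cn in enumerate(("top","scene")):
    d=imaging.get_image(cn); C=cam(d)
    for n,b in (("105",3),("85",2),("65",1),("45",0)):
        x,y,_=B[ci][b]; c=proj(C,[x,y,.012+DIM[n][2]*.5])[0].astype(int)
        H=grab(d["frame"],tuple(c.tolist()),32)
        p,q=fit([(C,H)],DIM[n],(x,y,[-.096]),.012); print(cn,n,(1000*(p[:2]-[x,y])).round(1),round(np.degrees(p[2]+.096),1),round(q,3))
print(telemetry.read_state()["t"])
```

```text
top 105 [-4.6  6.5] 19.3 0.753
top 85 [-4.1  2.9] 20.7 0.759
top 65 [-6.7 -4.1] -30.9 0.598
top 45 [1.9 2.6] 0.3 0.859
scene 105 [-74.6  -7.9] 14.2 0.354
scene 85 [3.9 1. ] -6.8 0.861
scene 65 [-44.9   5.3] -1.4 0.451
scene 45 [-27.2   5. ] -3.2 0.623
50.3083
```

That segmentation fails at this resolution (IoU is low), so I'll overlay ideal, centred boxes instead and compare by eye.

Run:
```python
from h import *
import json
B=json.load(open("est.json"))["bays"]; out=[]
for ci,(cn,(x0,y0,w,h)) in enumerate((("scene",(205,220,200,75)),("top",(230,135,200,85)))):
    ci=1-ci; d=imaging.get_image(cn); K,R,t=cam(d); s=4
    g=cv2.resize(d["frame"][y0:y0+h,x0:x0+w],None,fx=s,fy=s,interpolation=3); g=cv2.convertScaleAbs(g,alpha=1.6)
    for n,b in (("105",3),("85",2),("65",1),("45",0)):
        x,y,_=B[ci][b]; q=proj((K,R,t),box((x,y,-.096),DIM[n],.012)); q=((q-[x0,y0]+.5)*s).astype(np.int32)
        for a,e in ((1,3),(3,7),(7,5),(5,1),(4,5),(6,7),(4,6)): cv2.line(g,q[a].tolist(),q[e].tolist(),(0,255,0),1)
    out.append(g)
o=np.vstack(out); print(o.shape); cv2.imwrite("pics/ov.png",o[:600] if o.shape[0]<=640 else cv2.resize(o,(750,600)))
```

```text
(640, 800, 3)
```

View pics/ov.png

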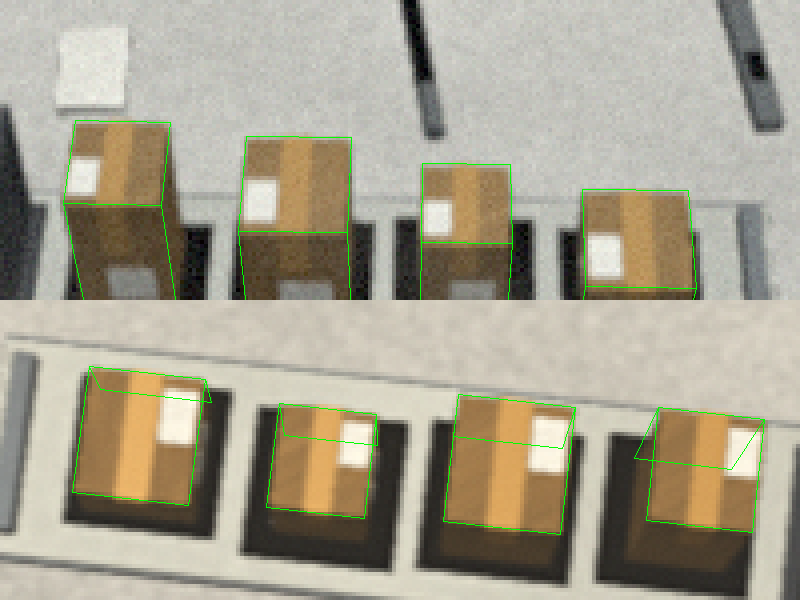

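The ideal centred outlines coincide with the cartons to within about 1 mm in both fixed cameras. The arm is clear, so I'll hand in.

```bash
python3 -c "
from cell import *
print(telemetry.read_state()['t']); print(workorder.hand_in())"
```

```text
50.4083
the job is handed in; nothing more can be done
None
```

The job is handed in: all four cartons stand upright in height order, tallest beside the bookend. carton_105 is on bay_d (the bookend end), carton_85 on bay_c, carton_65 on bay_b and carton_45 on bay_a. It took about 50 s of robot time, the wrist force readings stayed small, and the blue look-alike was left alone.

**Checks that passed:** The wrist camera put 105, 85 and 65 within about 1 mm of their mat centres, and all four were within 1° of square. Outlines of perfectly centred cartons, drawn over the scene and top pictures, matched all four to within about 1 mm by eye.

**Checks that disagreed or failed:** The wrist camera read carton_45 as 2.7 mm off centre along the row, from a lower-quality fit (0.88 overlap). The outlines did not show that offset. An automatic fit from the fixed cameras failed because it could not separate the cartons from the dark mats, so I discarded it.

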